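Sort mirror-image stage brackets and decant their ball knobs

TASK

Put away the parts of the microscope stages: lay every loose stage bracket flat, rib up, on the floor of the tray whose label shows its outline (left-hand and right-hand brackets are mirror images), none lying on another. Pour all the ball knobs from the steel cup into the white dish, and stand the empty cup upright again in the middle of its round pad. Leave the flask, the jar and the tip box where they are.

Things in the scene. Friction and masses are not known exactly. Their poses are not given: they have to be found in the camera images.
- bracket_left1: left-hand stage bracket (may be absent), aluminium, 0.13 kg: a flat L-shaped plate 10 mm thick with an upright grip rib, lying rib up. Origin: under the centre of the L's 90 (x) x 52 (y) mm outline, z up. The bar, 90 x 22 mm, runs along x at y = -15 mm; the foot, 22 x 30 mm, at the +x end (x = +34, y = +11 mm) points to +y. The rib, 50 (x) x 14 (y) mm, stands on the bar centred at x = +2, y = -15 mm, from 10 to 40 mm above the underside: grasp it across y from above
- bracket_right1: right-hand stage bracket (may be absent), aluminium, 0.13 kg: a flat L-shaped plate 10 mm thick with an upright grip rib, lying rib up. Origin: under the centre of the L's 90 (x) x 52 (y) mm outline, z up. The bar, 90 x 22 mm, runs along x at y = +15 mm; the foot, 22 x 30 mm, at the +x end (x = +34, y = -11 mm) points to -y. The rib, 50 (x) x 14 (y) mm, stands on the bar centred at x = +2, y = +15 mm, from 10 to 40 mm above the underside: grasp it across y from above
- bracket_left2: left-hand stage bracket (may be absent), aluminium, 0.13 kg: a flat L-shaped plate 10 mm thick with an upright grip rib, lying rib up. Origin: under the centre of the L's 90 (x) x 52 (y) mm outline, z up. The bar, 90 x 22 mm, runs along x at y = -15 mm; the foot, 22 x 30 mm, at the +x end (x = +34, y = +11 mm) points to +y. The rib, 50 (x) x 14 (y) mm, stands on the bar centred at x = +2, y = -15 mm, from 10 to 40 mm above the underside: grasp it across y from above
- bracket_right2: right-hand stage bracket (may be absent), aluminium, 0.13 kg: a flat L-shaped plate 10 mm thick with an upright grip rib, lying rib up. Origin: under the centre of the L's 90 (x) x 52 (y) mm outline, z up. The bar, 90 x 22 mm, runs along x at y = +15 mm; the foot, 22 x 30 mm, at the +x end (x = +34, y = -11 mm) points to -y. The rib, 50 (x) x 14 (y) mm, stands on the bar centred at x = +2, y = +15 mm, from 10 to 40 mm above the underside: grasp it across y from above
- bracket_left3: left-hand stage bracket (may be absent), aluminium, 0.13 kg: a flat L-shaped plate 10 mm thick with an upright grip rib, lying rib up. Origin: under the centre of the L's 90 (x) x 52 (y) mm outline, z up. The bar, 90 x 22 mm, runs along x at y = -15 mm; the foot, 22 x 30 mm, at the +x end (x = +34, y = +11 mm) points to +y. The rib, 50 (x) x 14 (y) mm, stands on the bar centred at x = +2, y = -15 mm, from 10 to 40 mm above the underside: grasp it across y from above
- bracket_right3: right-hand stage bracket (may be absent), aluminium, 0.13 kg: a flat L-shaped plate 10 mm thick with an upright grip rib, lying rib up. Origin: under the centre of the L's 90 (x) x 52 (y) mm outline, z up. The bar, 90 x 22 mm, runs along x at y = +15 mm; the foot, 22 x 30 mm, at the +x end (x = +34, y = -11 mm) points to -y. The rib, 50 (x) x 14 (y) mm, stands on the bar centred at x = +2, y = +15 mm, from 10 to 40 mm above the underside: grasp it across y from above
- tray_left: fixed white shallow tray for the left-hand brackets, 200 (x) x 130 (y) x 16 mm high, walls and floor 5 mm; origin under its centre, z up; room for three brackets side by side along x, their bars along y. At its -x end a flat label plate, 64 x 130 mm, carries the full-size dark outline of its bracket as seen from above (bar along y, foot at the +y end pointing to -x)
- tray_right: fixed white shallow tray for the right-hand brackets, 200 (x) x 130 (y) x 16 mm high, walls and floor 5 mm; origin under its centre, z up; room for three brackets side by side along x, their bars along y. At its -x end a flat label plate, 64 x 130 mm, carries the full-size dark outline of its bracket as seen from above (bar along y, foot at the +y end pointing to +x)
- cup: plain steel cup, straight-walled, outer diameter 64 mm, height 80 mm, wall 3 mm, base 5 mm, 0.15 kg, holding the ball knobs; origin at the centre of its underside, z towards its mouth. Can be gripped across its body with the hand leaning about 50 degrees
- cup_rim (a point): centre of the cup's mouth, 80 mm above its origin
- pad: fixed round grey pad on which the cup stands, diameter 110 mm, 4 mm thick; origin under its centre
- dish: fixed white round dish for the knobs, mouth diameter 150 mm, height 55 mm; origin under its centre
- knob1: polished black ball knob, diameter 20 mm, 12 g, in the cup at the start (may be absent); origin at its centre
- knob2: polished black ball knob, diameter 20 mm, 12 g, in the cup at the start (may be absent); origin at its centre
- knob3: polished black ball knob, diameter 20 mm, 12 g, in the cup at the start (may be absent); origin at its centre
- knob4: polished black ball knob, diameter 20 mm, 12 g, in the cup at the start (may be absent); origin at its centre
- knob5: polished black ball knob, diameter 20 mm, 12 g, in the cup at the start (may be absent); origin at its centre
- flask: bystander: flat culture flask with blue cap, 142 x 70 x 32 mm, lying; origin under the centre of its flat body
- jar: bystander: white jar with blue cap, diameter 70 mm, height 110 mm; origin under its centre
- tip_box: bystander: clear tip box with blue lid, 124 x 89 x 75 mm; origin under its centre
Not all that is in view belongs to the job. Leave any brown look-alike of the bracket_right3 alone.

How it is judged (in metres and radians):
On the way:
1. the lifted cup is tipped (by more than 70 degrees) with its mouth over the dish (angle between cup's own z axis and vertical above 1.22 rad and horizontal distance between cup_rim and dish below 0.085 m and height (world z) of cup above 0.07 m), for 0.1 s.
At the end, for the whole second after the job is handed in: Every bracket lies still and flat (0.1 rad, 5 mm) on the floor of its own tray, centre within 80 mm (x) and 45 mm (y) of the tray's; every knob is in the dish (within 68 mm of its axis, below the rim); the cup stands still, upright (0.1 rad), on the pad, within 35 mm of its centre (x of bracket_left1 in the frame of tray_left between -0.08 and 0.08 m and y of bracket_left1 in the frame of tray_left between -0.045 and 0.045 m and z of each of bracket_left1, bracket_left2, bracket_left3 in the frame of tray_left below 0.01 m and angle between each of bracket_left1, bracket_right1, bracket_left2, bracket_right2, bracket_left3, bracket_right3, cup's own z axis and vertical below 0.1 rad and linear speed of each of bracket_left1, bracket_right1, bracket_left2, bracket_right2, bracket_left3, bracket_right3, cup below 0.03 m/s and x of bracket_right1 in the frame of tray_right between -0.08 and 0.08 m and y of bracket_right1 in the frame of tray_right between -0.045 and 0.045 m and z of each of bracket_right1, bracket_right2, bracket_right3 in the frame of tray_right below 0.01 m and x of bracket_left2 in the frame of tray_left between -0.08 and 0.08 m and y of bracket_left2 in the frame of tray_left between -0.045 and 0.045 m and x of bracket_right2 in the frame of tray_right between -0.08 and 0.08 m and y of bracket_right2 in the frame of tray_right between -0.045 and 0.045 m and x of bracket_left3 in the frame of tray_left between -0.08 and 0.08 m and y of bracket_left3 in the frame of tray_left between -0.045 and 0.045 m and x of bracket_right3 in the frame of tray_right between -0.08 and 0.08 m and y of bracket_right3 in the frame of tray_right between -0.045 and 0.045 m and horizontal distance between each of knob1, knob2, knob3, knob4, knob5 and dish below 0.068 m and height (world z) of each of knob1, knob2, knob3, knob4, knob5 below 0.055 m and horizontal distance between cup and pad below 0.035 m and height (world z) of cup below 0.009 m); the robot touches nothing.
It fails at once if the flask is shifted by more than 40 mm (distance of flask from where it was at the start of the episode above 0.04 m).
It fails at once if the jar is shifted by more than 40 mm (distance of jar from where it was at the start of the episode above 0.04 m).
It fails at once if the tip box is shifted by more than 40 mm (distance of tip_box from where it was at the start of the episode above 0.04 m).
Of bracket_left1, bracket_right1, bracket_left2, bracket_right2, bracket_left3, bracket_right3 only 4 to 6 are there at a start; the rules pass over those that are not, and their reading is None.
Of knob1, knob2, knob3, knob4, knob5 only 3 to 5 are there at a start; the rules pass over those that are not, and their reading is None.
At some moment in a run one of bracket_left1, bracket_right1, bracket_left2, bracket_right2, bracket_left3, bracket_right3 may be knocked a few centimetres aside while the robot is not near it.
It also fails if it takes over 208 s, if anything falls off the work surface, if the arm or the gripper's body presses on something with over 40 N, if the wrist force passes 120 N, or if a joint passes its speed limit or range.

ROBOT

A 6-joint arm with a two-finger parallel gripper is mounted at the origin on the work surface. World frame = base frame: x ahead of the robot, y to its left, z up, the work surface at z = 0. Lengths are in m, angles in degrees, forces in N, time in s.
With the tool pointing down it reaches from about 0.325 to 0.85 m from the base axis. Payload 15.5 kg.
Tool frame: the origin (TCP) lies at the very end of the fingers, on their centre line; the grasp point (between the pads) lies arm.grip_depth behind it (arm.grip_depth is the distance from the TCP to the grasp point, in m); z points along the fingers, y is the line along which they close (so a half turn about z gives the same grasp; the last joint's range is limited). The gripper opens to 91 mm and grips with 3 to 60 N. Pads are 32 mm wide; open, the fingers measure 118 mm over their backs; the gripper's body (76 mm by 178 mm) begins 60 mm behind the grasp point.
Start: joints at [-75.373, 28.281, 77.091, -0, 74.628, -5.472], TCP at [0.215, -0.587, 0.214] pointing down, gripper open.
Joint ranges: [-166.48, 166.48], [-47.26, 123.95], [12.59, 153.08], [-70.14, 250.14], [6.76, 159.57], [-176.63, 176.63]. Speed limits (degrees/s): [108.29, 108.29, 147.25, 172.46, 172.46, 172.46].

INTERFACE

Orientations are given as a 3x3 rotation matrix whose columns are the frame's x, y, z axes.
In Python, from rig import arm gives the robot as it stands. Calls block until the motion is done:
- arm.move_to(position, orientation): joint-space move of the TCP to a pose.
- arm.move_l(position, orientation=None, feed=0.15): straight line of the TCP; orientation=None keeps the orientation; feed is the mean speed in m/s.
- arm.move_joints(angles): joint-space move.
- arm.grip(opening): finger opening in m; the grip force is fixed at half the most; returns when the fingers have stopped.
- arm.sleep(seconds).
- arm.solve_ik(position, orientation): joint angles nearest the present ones, or None.
- arm.snapshot(name): name is "side" or "top" or "wrist"; returns the picture (400x640x3 uint8, red, green, blue); there is no depth.
- arm.get_calibration(name): a dict with "intrinsics" (3x3 intrinsics, pixels), "cam_to_world" (4x4, takes a point from camera to world coordinates). Camera axes: x right, y down, z forward; pixel columns grow to the right and rows downward; lengths in m; the calibration is good to about 2 mm. A picture is of the moment at which its call begins: read the wrist's pose just before it. get_calibration takes no time and is no camera call; for the wrist camera it gives the pose at the moment of the call.
A pose or a line that the arm cannot do raises arm.Unreachable and nothing moves.
- arm.sign_off(): hands the job in; it is judged then, once.
Readings, each from a call of its own:
- arm.current_t(): time.
- arm.current_joint_positions(): joint angles.
- arm.current_dq(): joint speeds.
- arm.current_tau(): joint torques, N m.
- arm.current_ee_pos(): TCP position.
- arm.current_tool_rot(): TCP orientation.
- arm.current_force(): force on the tool from outside, world axes, zero at the start.
- arm.current_torque(): the same for the moment, N m.
- arm.current_width(): finger opening in m.
- arm.current_grasp_force(): force on a finger pad.
Only numpy, scipy, OpenCV 4.12 (cv2) and the standard library are available. Lean on these libraries where they do the work, as an engineer would, in place of code of your own. Each camera call takes 0.05 s, during which the arm holds its last target. There are 200 camera calls.

## Working session

There is one attempt and no reset: what is moved stays moved. The work goes in short steps, each a Python script; the robot and the scene stay as the last script left them, time stands still between calls to the robot, and variables do not carry over. Pictures are saved under pics/ and viewed, at most 14 in all, crops included, and the job is handed in when it is done.

```bash
ls; mkdir -p pics
python3 - <<'E'
from rig import arm
import cv2
for n in("top","side"):
    cv2.imwrite(f"pics/{n}0.png",arm.snapshot(n)[:,:,::-1])
    c=arm.get_calibration(n);print(n,c["intrinsics"],c["cam_to_world"])
print(arm.grip_depth,arm.current_t(),arm.get_calibration("wrist"),arm.current_tool_rot())
E
```

```text
pics
top [[430.31442743   0.         319.43391267]
 [  0.         430.31442743 194.57185248]
 [  0.           0.           1.        ]] [[-0.00129746 -0.99841491  0.05626702  0.54770034]
 [-0.99996374  0.00176892  0.00832994 -0.02421426]
 [-0.00841627 -0.05625417 -0.99838101  1.260734  ]
 [ 0.          0.          0.          1.        ]]
side [[450.43606931   0.         318.13960339]
 [  0.         450.43606931 200.7701266 ]
 [  0.           0.           1.        ]] [[-0.94138033 -0.1782297   0.28642146  0.18746411]
 [-0.3372198   0.52049323 -0.78445497  1.14970438]
 [-0.00926725 -0.83505747 -0.55008467  0.9112785 ]
 [ 0.          0.          0.          1.        ]]
0.0188 0.1 {'intrinsics': array([[283.67259277,   0.        , 320.56039978],
       [  0.        , 283.67259277, 204.95793398],
       [  0.        ,   0.        ,   1.        ]]), 'cam_to_world': array([[ 0.343137  , -0.90675743, -0.24504686,  0.28277288],
       [-0.93928341, -0.33178525, -0.08755123, -0.56237806],
       [-0.00191521,  0.26021052, -0.96555001,  0.38350926],
       [ 0.        ,  0.        ,  0.        ,  1.        ]])} [[ 9.39103661e-01  3.43633857e-01 -2.94787679e-04]
 [ 3.43633976e-01 -9.39103123e-01  1.00757455e-03]
 [ 6.94006972e-05 -1.04751601e-03 -9.99999449e-01]]
```

View pics/top0.png

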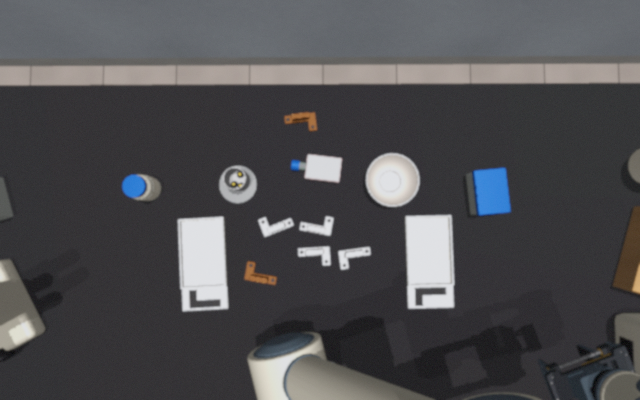

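View pics/side0.png

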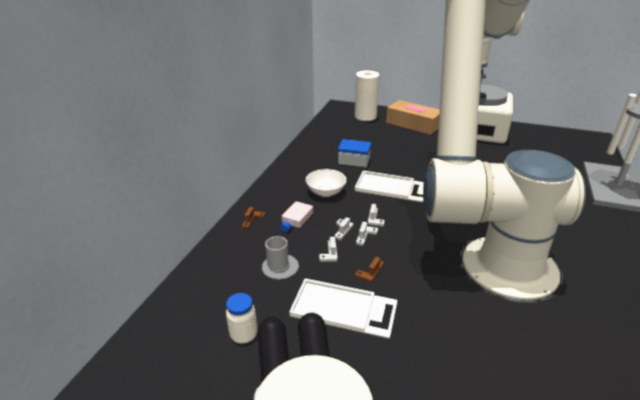

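The top and side views show four light brackets at top px (275,227), (317,227), (315,255) and (354,256). The two brown ones at (260,273) and (301,120) are look-alikes to leave alone. The label on the image-left tray (y>0) has its foot at +y pointing to +x, so that is tray_right. The image-right tray is tray_left. The cup and pad are at (238,183) and the dish is at (392,180).

```bash
cat > h.py <<'E'
from rig import arm
import numpy as np, cv2
from scipy.optimize import minimize
def yaw(a):  # tool down, tool x at world angle a (rad)
    c,s=np.cos(a),np.sin(a); return np.array([[c,s,0],[s,-c,0],[0,0,-1.]])
def shot(n,name=None):
    c=arm.get_calibration(n); im=arm.snapshot(n)
    if name: cv2.imwrite(f"pics/{name}.png",im[:,:,::-1])
    return im,c
def proj(c,P):
    T=c["cam_to_world"]; q=(np.atleast_2d(P)-T[:3,3])@T[:3,:3]
    q=q@c["intrinsics"].T; return q[:,:2]/q[:,2:]
def unproj(c,uv,z):
    T=c["cam_to_world"]; uv=np.atleast_2d(uv)
    d=np.c_[uv,np.ones(len(uv))]@np.linalg.inv(c["intrinsics"]).T@T[:3,:3].T
    return T[:3,3]+d*((z-T[2,3])/d[:,2])[:,None]
def box(x0,x1,y0,y1,z0,z1): return np.array([[x,y,z] for x in(x0,x1) for y in(y0,y1) for z in(z0,z1)])
def bracket(s): # s=+1 left, -1 right
    return [B*[1,s,1] for B in (box(-.045,.045,-.026,-.004,0,.01),box(.023,.045,-.004,.026,0,.01),box(-.023,.027,-.022,-.008,.01,.04))]
TRAY=[box(-.1,.1,-.065,.065,0,.016),box(-.164,-.1,-.065,.065,0,.003)]
def sil(c,parts,p,shape,S=4):
    m=np.zeros((shape[0],shape[1]),np.uint8); co,si=np.cos(p[2]),np.sin(p[2]); R=np.array([[co,-si,0],[si,co,0],[0,0,1]])
    for B in parts:
        uv=proj(c,B@R.T+[p[0],p[1],p[3] if len(p)>3 else 0])
        cv2.fillConvexPoly(m,cv2.convexHull((uv*16).round().astype(np.int32)),255,cv2.LINE_AA,4)
    return m.astype(float)/255
def fit(c,mask,parts,p0,z=0):
    f=lambda p:np.abs(sil(c,parts,[*p,z],mask.shape)-mask).sum()/mask.sum()
    r=minimize(f,p0,method="Nelder-Mead",options=dict(initial_simplex=np.array(p0)+np.array([[0,0,0],[.008,0,0],[0,.008,0],[0,0,.15]]),xatol=1e-5,fatol=1e-5))
    return r.fun,r.x
def brackets(im,c,amin,amax,z=0,roi=None):
    """light blobs -> [err,'L'/'R',x,y,yaw]; roi=(x0,x1,y0,y1) world"""
    hsv=cv2.cvtColor(im,cv2.COLOR_RGB2HSV); m=((hsv[...,2]>95)&(hsv[...,1]<90)).astype(np.uint8)
    n,lab,st,ce=cv2.connectedComponentsWithStats(m); out=[]
    for i in range(1,n):
        if not amin<st[i,4]<amax: continue
        g=unproj(c,ce[i],.01+z)[0]
        if roi and not(roi[0]<g[0]<roi[1] and roi[2]<g[1]<roi[3]): continue
        best=None
        mm=cv2.morphologyEx((lab==i).astype(np.uint8),cv2.MORPH_CLOSE,np.ones((3,3))).astype(float)
        for s in(1,-1):
            for a in np.arange(8)*np.pi/4:
                c0=g[:2]-np.array([[np.cos(a),-np.sin(a)],[np.sin(a),np.cos(a)]])@[.008,-.008*s]
                e,x=fit(c,mm,bracket(s),[*c0,a],z)
                if best is None or e<best[0]: best=[e,"L" if s>0 else "R",*x,st[i,4]]
        out.append(best)
    return out
def show(o): 
    for b in o: print(round(b[0],3),b[1],np.round(b[2:4],4),round(np.degrees(b[4])%360,1),b[5])
E
python3 - <<'E'
from h import *
im=cv2.imread("pics/top0.png")[:,:,::-1].copy();c=arm.get_calibration("top")
show(brackets(im,c,200,900,roi=(.35,.6,-.2,.2)))
g=(im.min(2)>110).astype(np.uint8)
n,lab,st,ce=cv2.connectedComponentsWithStats(g)
for i in range(1,n):
    if st[i,4]>1500: 
        w=unproj(c,ce[i],.016)[0]; print(st[i],w)
        if st[i,4]<6500 and .3<w[0]<.5:
            print(fit(c,(lab==i).astype(float),TRAY,[w[0]+.03,w[1],0]))
arm.move_to([.45,-.01,.33],yaw(0)); im,c=shot("wrist","w1")
show(brackets(im,c,700,6000,roi=(.35,.62,-.22,.22))); print(arm.current_t())
t=cv2.imread("pics/top0.png")[90:320,110:520]
cv2.imwrite("pics/top0c.png",cv2.resize(t,None,fx=1.95,fy=1.95,interpolation=cv2.INTER_CUBIC))
E
```

```text
0.128 L [ 0.5346 -0.0043] 260.2 439
0.137 R [0.5377 0.1146] 112.7 449
0.121 R [0.4396 0.0023] 273.1 448
0.124 L [ 0.4357 -0.1156] 97.4 453
[    0    63   640    23 12761] [ 0.9743786  -0.01524032  0.016     ]
[ 365  153   55   54 2360] [ 0.66139948 -0.2251363   0.016     ]
[ 405  214   50   95 4246] [ 0.43029354 -0.32950433  0.016     ]
(np.float64(0.07634405622823787), array([ 0.45675345, -0.33038429,  0.01981737]))
[ 177  216   52   96 4217] [0.42523337 0.32357661 0.016     ]
(np.float64(0.07725313506953646), array([0.45106094, 0.32799298, 0.06320297]))
[ 248  339  137   61 3840] [0.09437634 0.04234891 0.016     ]
0.108 L [ 0.5324 -0.0041] 259.1 1004
0.108 R [0.5357 0.1148] 111.8 1034
0.139 R [0.4372 0.0029] 273.8 883
0.148 L [ 0.4329 -0.116 ] 98.0 882
2.4167
```

View pics/w1.png

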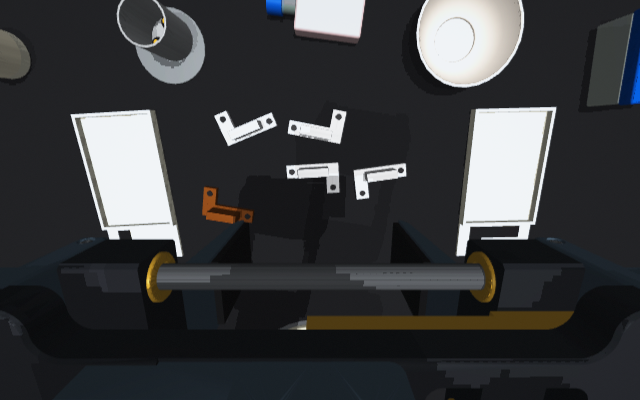

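View pics/top0c.png

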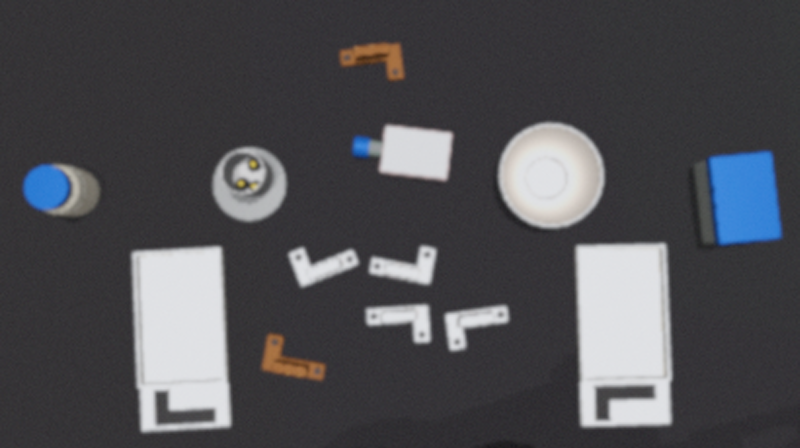

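The fits from the top and wrist cameras agree to about 3 mm: two L and two R brackets, with the trays confirmed by their labels. Next I'll refine the trays, dish, pad and cup, then move the first bracket.

```bash
cat >> h.py <<'E'
VIEW=[.45,-.01,.33]
def fill(m):
    cs,_=cv2.findContours(m.astype(np.uint8),cv2.RETR_EXTERNAL,cv2.CHAIN_APPROX_NONE); o=np.zeros_like(m,np.uint8); cv2.drawContours(o,cs,-1,1,-1); return o.astype(float)
def look(name=None):
    arm.move_to(VIEW,yaw(0)); im,c=shot("wrist",name); return brackets(im,c,500,3000,roi=(.33,.64,-.24,.24))
def rib(s,p): # world xy of rib centre for bracket pose p
    co,si=np.cos(p[2]),np.sin(p[2]); return np.array(p[:2])+np.array([[co,-si],[si,co]])@[.002,-.015*s]
def wrap(a): return (a+np.pi)%(2*np.pi)-np.pi
def carry(b,tgt):
    s=1 if b[1]=="L" else -1; p=b[2:5]
    best=None
    for k in(0,np.pi):
        qa=arm.solve_ik([*rib(s,p),.1],yaw(p[2]+k)); qb=arm.solve_ik([*rib(s,tgt),.1],yaw(tgt[2]+k))
        if qa is None or qb is None: continue
        cst=max(abs(qa[5]),abs(qb[5]))
        if best is None or cst<best[0]: best=(cst,k)
    k=best[1]; R=yaw(p[2]+k); xy=rib(s,p); T=yaw(tgt[2]+k); t=rib(s,tgt)
    arm.grip(.05); arm.move_to([*xy,.13],R); arm.move_l([*xy,.0145],R,feed=.12)
    arm.grip(0); w=arm.current_width()
    arm.move_l([*xy,.15],R,feed=.15)
    print("held",round(w,4),round(arm.current_width(),4),round(arm.current_grasp_force(),1))
    if arm.current_width()<.01: return False
    arm.move_to([*t,.15],T); arm.move_l([*t,.06],T,feed=.15); arm.move_l([*t,.0205],T,feed=.05)
    print("F",np.round(arm.current_force(),1)); arm.grip(.04); arm.move_l([*t,.15],T,feed=.2); return True
E
cat > go1.py <<'E'
from h import *
import json
im=cv2.imread("pics/top0.png")[:,:,::-1].copy();c=arm.get_calibration("top")
g=(im.min(2)>110).astype(np.uint8); n,lab,st,ce=cv2.connectedComponentsWithStats(g); P={}
for i in range(1,n):
    if 4000<st[i,4]<5000:
        w=unproj(c,ce[i],.016)[0]; e,x=fit(c,fill(lab==i),TRAY,[w[0]+.03,w[1],.02]); P["TL" if w[1]<0 else "TR"]=list(x); print(e,np.round(x,4))
    if 2000<st[i,4]<2700:
        cs,_=cv2.findContours((lab==i).astype(np.uint8),0,1); e=cv2.fitEllipse(cs[0]); d=unproj(c,e[0],.05)[0]; P["dish"]=list(d[:2]); print("dish",e,d)
hs=cv2.cvtColor(im,cv2.COLOR_RGB2HSV)
m=(im.min(2)>70).astype(np.uint8); n,lab,st,ce=cv2.connectedComponentsWithStats(m); i=lab[199,238] or lab[195,245]
cs,_=cv2.findContours((lab==i).astype(np.uint8),0,1); e=cv2.fitEllipse(cv2.convexHull(max(cs,key=len))); P["pad"]=list(unproj(c,e[0],.004)[0][:2]); print("pad",e,P["pad"])
json.dump(P,open("P.json","w"))
o=look(); show(o)
b=[q for q in o if q[1]=="L" and q[2]<.48][0]; T=P["TL"]
co,si=np.cos(T[2]),np.sin(T[2])
tgt=[T[0]-.045*co,T[1]-.045*si,T[2]+np.pi/2]
print(carry(b,tgt)); show(look("w2")); print(arm.current_t())
E
python3 go1.py
```

```text
dish ((392.30462646484375, 179.45220947265625), (53.64555740356445, 54.17830276489258), 123.93073272705078) [ 0.65827193 -0.21965015  0.05      ]
0.022667702122245184 [ 0.457  -0.3305  0.0192]
0.02415544797400358 [0.4512 0.3279 0.0597]
pad ((237.4230499267578, 183.9720001220703), (39.645294189453125, 39.865447998046875), 18.283720016479492) [np.float64(0.6501035333929049), np.float64(0.22686080905464964)]
0.588 L [0.6303 0.2276] 248.4 2453
0.113 L [ 0.5323 -0.004 ] 259.1 996
0.111 R [0.5357 0.1147] 111.9 1030
0.141 R [0.4371 0.0029] 273.8 879
0.13 L [ 0.4326 -0.116 ] 97.3 885
held 0.0137 0.0139 30.0
F [ 0.2  0.3 -0.9]
True
0.588 L [0.6302 0.2277] 246.8 2444
0.108 L [ 0.5322 -0.004 ] 259.2 1006
0.105 R [0.5356 0.1148] 111.7 1036
0.146 R [0.4373 0.0028] 274.0 880
14.0167
```

View pics/w2.png

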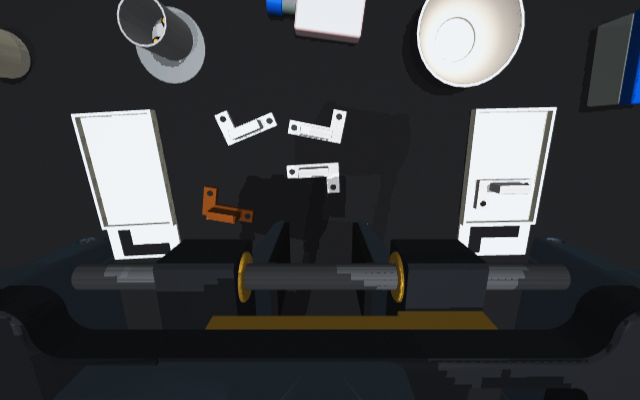

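The first bracket lies in tray_left at px (500,190), and the others haven't moved. I'll do the remaining three, looking again before each.

```bash
cat > go2.py <<'E'
from h import *
import json
P=json.load(open("P.json"))
for h,sel,d in(("R",lambda q:q[2]<.49,-.045),("R",lambda q:q[2]>.49,.045),("L",lambda q:True,.045)):
    o=[q for q in look() if q[0]<.25]; show(o)
    b=[q for q in o if q[1]==h]; b=min(b,key=lambda q:q[2]) ; T=P["T"+h]
    tgt=[T[0]+d*np.cos(T[2]),T[1]+d*np.sin(T[2]),T[2]+np.pi/2]
    if not carry(b,tgt): print("MISS"); break
show([q for q in look("w3") if q[0]<.25]); im,c=shot("top","top3"); print(arm.current_t())
cv2.imwrite("pics/top3c.png",cv2.resize(im[90:320,110:520,::-1],None,fx=1.95,fy=1.95,interpolation=cv2.INTER_CUBIC))
E
python3 go2.py
```

```text
0.108 L [ 0.5323 -0.004 ] 259.2 1006
0.111 R [0.5356 0.1149] 111.6 1030
0.144 R [0.4372 0.0026] 274.1 880
held 0.014 0.0139 30.0
F [ 0.5  0.3 -1.6]
0.117 L [ 0.5323 -0.0041] 259.1 1000
0.114 R [0.5357 0.1147] 111.5 1031
held 0.0138 0.0139 30.0
F [-0.3  0.8 -1.4]
0.114 L [ 0.5323 -0.0041] 259.1 1005
held 0.0138 0.0138 30.0
F [ 1.1 -0.7 -1.7]
49.1583
```

View pics/w3.png

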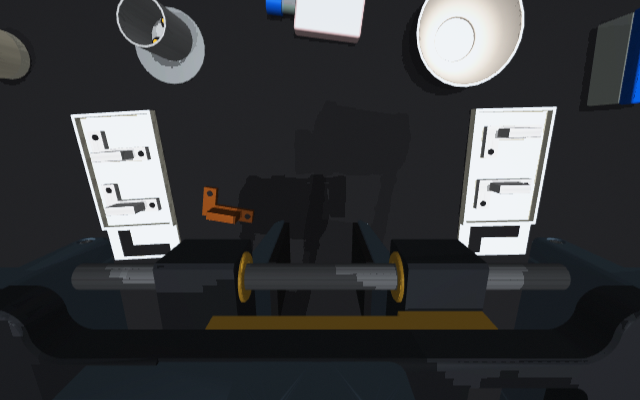

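All four brackets lie separately, rib up, two in each tray (left tray px (125,155) and (130,205), right tray px (510,133) and (505,187)). Next I'll locate the cup from close by and plan the pour.

```bash
cat >> h.py <<'E'
def lean(az,phi): # tool z tilted phi from down toward azimuth az, tool x upward side
    u=np.array([np.cos(az),np.sin(az),0]); k=np.array([0,0,1.])
    z=u*np.sin(phi)-k*np.cos(phi); x=u*np.cos(phi)+k*np.sin(phi); return np.c_[x,np.cross(z,x),z]
def tcp(cup,az,phi,th=0,h=.05,flip=False):
    """TCP pose when cup origin at cup, tipped th toward az; phi = lean while upright"""
    u=np.array([np.cos(az),np.sin(az),0]); a=u*np.sin(th)+np.array([0,0,np.cos(th)])
    R=lean(az,phi-th)
    if flip: R=R@np.diag([-1,-1,1.])
    return np.array(cup)+h*a+arm.grip_depth*R[:,2],R
def tipped(rim,az,th): # cup origin for given rim centre
    return np.array(rim)-.08*np.array([np.cos(az)*np.sin(th),np.sin(az)*np.sin(th),np.cos(th)])
E
python3 - <<'E'
from h import *
import json
P=json.load(open("P.json"))
arm.move_to([.53,.2,.3],yaw(0)); im,c=shot("wrist","cup")
print(proj(c,[*P["pad"],.004]),proj(c,[*P["pad"],.084]),arm.current_joint_positions())
D=P["dish"]; cup=[*P["pad"],.004]; lo=np.array([-166.48,-47.26,12.59,-70.14,6.76,-176.63]);hi=np.array([166.48,123.95,153.08,250.14,159.57,176.63])
for flip in(0,1):
 for phi in(45,50,55):
  for az in range(-180,180,15):
    A=np.radians(az);f=np.radians(phi);qs=[];ok=1;u=np.array([np.cos(A),np.sin(A)])
    rim=lambda:[*(np.array(D)-.015*u),.13]
    S=[(np.array(cup)-[*(.12*np.sin(f)*u),-.12*np.cos(f)],0),(cup,0),([cup[0],cup[1],.16],0)]
    S+=[([*((1-s)*np.array(cup[:2])+s*(np.array(D)-.015*u)),.16],0) for s in(.25,.5,.75,1)]
    S+=[(tipped(rim(),A,t),t) for t in np.radians(range(10,121,10))]
    for p,t in S:
        q=arm.solve_ik(*tcp(p,A,f,t,flip=flip))
        if q is None: ok=0;break
        qs.append(q)
    if ok:
        qs=np.array(qs);print(flip,phi,az,"step",np.abs(np.diff(qs,axis=0)).max(0).round(),"margin",np.minimum(qs-lo,hi-qs).min(0).round())
E
```

```text
[[301.99146888  96.39221976]] [[298.00367898  89.54254079]] [ 1.45063696e+01  1.92773745e+01  7.82056540e+01 -2.27767370e-02
  8.25080595e+01  1.04581341e+02]
0 45 -120 step [  8.   8.  25.  11.  19. 351.] margin [120.  54.   3.  30.  29.   1.]
0 45 -90 step [  9.   9.  13.  12.  14. 348.] margin [125.  59.  34.  21.  43.   2.]
0 45 -75 step [ 10.  10.  10.  17.  12. 343.] margin [127.  55.  28.  15.  30.   3.]
0 45 -60 step [ 12.  11.  10.  24.  12. 335.] margin [125.  51.  17.   8.  17.   1.]
0 45 30 step [15. 18.  9. 62. 10. 65.] margin [122.  53.  22.  17.  10. 109.]
0 45 45 step [14. 17. 10. 36. 11. 42.] margin [121.  57.  34.  13.  24. 125.]
0 45 60 step [12. 15. 11. 20. 13. 27.] margin [122.  61.  46.   8.  34. 135.]
0 45 75 step [11. 14. 11. 11. 14. 18.] margin [124.  65.  51.   1.  45. 135.]
0 45 150 step [  8.   8.  21. 251.  24. 109.] margin [141.  58.   4.  20.   2.  89.]
0 50 -105 step [  8.   9.  20.  11.  16. 351.] margin [123.  57.  13.  22.  37.   1.]
0 50 15 step [16. 20. 12. 47. 24. 35.] margin [123.  51.  13.  27.   2.  87.]
0 50 30 step [15. 19. 11. 40. 15. 44.] 
[... 1503 characters left out ...]
14. 12.] margin [126.  62.  30.  16.  46. 134.]
1 50 -75 step [10. 11. 11. 17. 12. 17.] margin [126.  58.  30.   8.  33. 127.]
1 50 15 step [ 16.  20.  12.  47.  24. 332.] margin [123.  51.  13.  27.   2.   1.]
1 50 30 step [ 15.  19.  11.  40.  15. 343.] margin [120.  55.  24.  21.  13.   3.]
1 50 60 step [ 12.  16.  11.  19.  12. 351.] margin [121.  64.  44.  11.  38.   0.]
1 55 -105 step [ 8.  9. 23. 11. 17. 10.] margin [123.  52.   8.  18.  32. 131.]
1 55 -90 step [ 9. 10. 15. 12. 14. 12.] margin [126.  60.  27.  11.  48. 134.]
1 55 -75 step [10. 11. 11. 17. 12. 17.] margin [124.  60.  32.   2.  37. 127.]
1 55 15 step [ 17.  21.  14.  33.  25. 333.] margin [122.  54.  17.  32.  12.   6.]
```

View pics/cup.png

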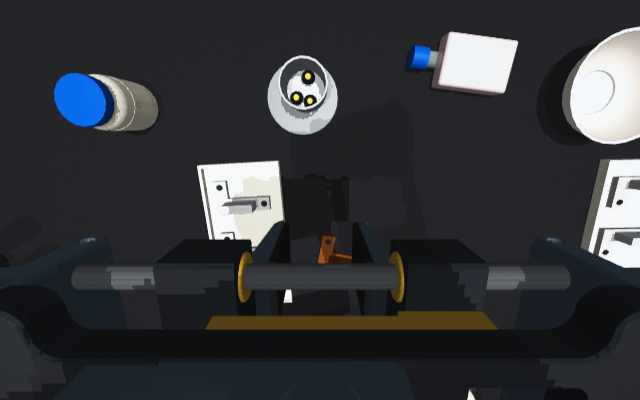

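The wrist view shows the cup rim centred at px (303,83.5) with three knobs inside. The pad centre at (302,96) matches the prediction of (302,96.4). Grasping now with azimuth 60° and lean 50°, since that plan keeps the camera up and the joint steps continuous.

```bash
cat > go3.py <<'E'
from h import *
import json
P=json.load(open("P.json"))
c=arm.get_calibration("wrist"); r=unproj(c,[303,83.5],.084)[0]; cup=np.array([r[0],r[1],.004]); print("cup",cup,"pad",P["pad"])
assert np.linalg.norm(cup[:2]-P["pad"])<.03
A,f=np.radians(60),np.radians(50); u=np.array([np.cos(A),np.sin(A),0]); D=np.array([*P["dish"],0]); pad=np.array([*P["pad"],.0045])
d=lean(A,f)[:,2]
def st(t): 
    th=np.radians(t); return tcp(tipped(D-.03*u+[0,0,max(.115,.24-.125*t/90)],A,th),A,f,th)
assert all(arm.solve_ik(*st(t)) is not None for t in range(0,119,5))
p,R=tcp(cup,A,f)
arm.grip(.091); arm.move_to(p-.13*d,R); arm.move_l(p,R,feed=.1); arm.grip(0)
print("width",arm.current_width(),arm.current_grasp_force()); assert arm.current_width()>.055
arm.move_l(p+[0,0,.156],R,feed=.1)
arm.move_l(st(0)[0],R,feed=.15)
for t in range(10,61,10): arm.move_l(*st(t),feed=.06)
for t in range(65,119,5): arm.move_l(*st(t),feed=.02)
arm.sleep(.7); shot("top","pour"); shot("side","pours")
for t in range(100,-1,-20): arm.move_l(*st(t),feed=.06)
print("width",arm.current_width())
q,_=tcp(pad,A,f)
arm.move_l(q+[0,0,.156],R,feed=.15); arm.move_l(q+[0,0,.02],R,feed=.1); arm.move_l(q,R,feed=.03)
print("F",arm.current_force()); arm.grip(.091); arm.move_l(q-.13*d,R,feed=.1)
arm.move_to([.48,.0,.35],yaw(0)); im,_=shot("wrist","end"); im,_=shot("top","topend"); print(arm.current_t())
cv2.imwrite("pics/topendc.png",cv2.resize(im[90:320,110:520,::-1],None,fx=1.95,fy=1.95,interpolation=cv2.INTER_CUBIC))
E
python3 go3.py
```

```text
cup [0.65743776 0.21999125 0.004     ] pad [0.6501035333929049, 0.22686080905464964]
width 0.06488594337796239 30.000457428395748
width 0.06445073130218432
F [ 0.07559348 -0.16022003 -1.09565637]
80.3917
```

View pics/end.png

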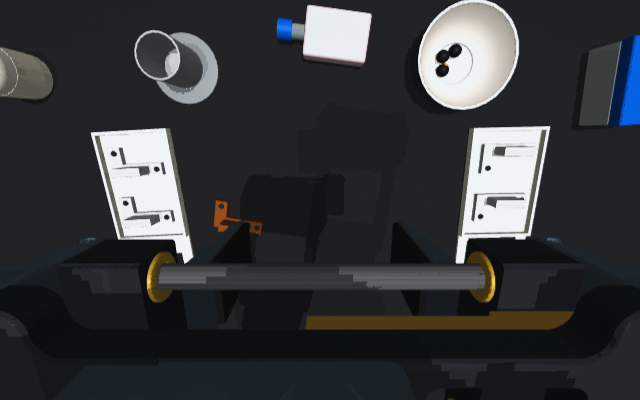

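View pics/topendc.png

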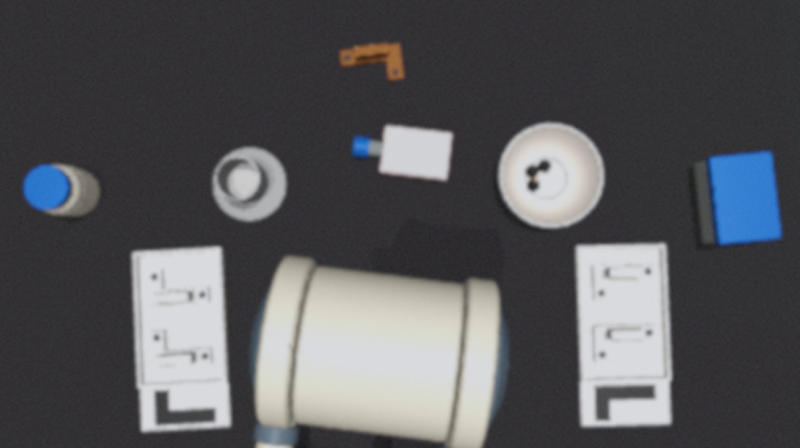

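The final views show three knobs in the dish (top crop px (533–545,165–186)) and the empty cup upright on its pad at (241,180). The four brackets are flat in their trays and the bystanders haven't moved. Handing in.

```bash
python3 -c "
from rig import arm
print(arm.sign_off())"
```

```text
the job is handed in; nothing more can be done
None
```

I handed the job in: all four loose brackets lie rib up in their own trays, the three knobs are in the dish, and the empty cup stands upright on its pad, judging by the last camera views (sign-off gave no verdict).

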